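# Hang the hand-held meter on the sprung hook and tug-check it

## Task

Clear the wide hand-held meter off the electronics bench: hang it by its loop on the free hook stand (the one with no magnifier on it). With your grip still on the meter, pull it down gently so that the sprung hook gives about 2 cm, well short of its stop at 4 cm, pause a moment to see that it holds, then let go and leave the meter hanging. Leave the slim meter where it stands.

Things in the scene. Friction and masses are not known exactly. Their poses are not given: they have to be found in the camera images.
- meter: (Sizes in mm.) Wide grey meter, 0.28 kg, upright on the bench; origin: centre of its underside, z up. Body 76 (y) x 38 (x) x 113 high; dial on its -x face. On top a black loop, a frame in the y-z plane, 12 thick (x), 50 wide, 112 to 170 above the foot; opening along x 32 wide, 121 to 161 above the foot. Grip the loop's outer sides (along y) from above, about 145 above the foot. Either way round will do.
- hook_seat (a point): Middle of the free hook's level prong, where the loop hangs, 235 mm above the bench; moves with it. Steel rod, 7 mm thick, pointing along this point's -x (z up). Towards -x: level for 15, then up at 45 degrees; its end is 33 out and 18 above the axis. Towards +x: carriage face 40 away, then the fixed column (26 wide, 270 high). A like stand 160 or more aside holds a magnifier; sides swap.
- hook (a joint): Downward travel of the free hook in m: 0 = top, stop at 0.040; damped spring, 400 N/m. Empty it reads about 0.001; with the meter hanging freely 0.006 to 0.010; at 0.020 the total load is 8 N.
- slim_meter: Bystander: slim grey meter, body (mm) 46 wide (y) x 34 deep (x) x 121 high, small loop on top to 150, keypad and no dial, upright on the bench. Origin: centre of the underside. Its place and the wide meter's swap at random.

How it is judged:
On the way, in this order (a step that is already met when the one before it is completed fails the run):
1. the free hook's prong is through the wide meter's loop, the meter held by the fingers (x of hook_seat in the frame of meter between -0.025 and 0.025 m and y of hook_seat in the frame of meter between -0.016 and 0.016 m and z of hook_seat in the frame of meter between 0.121 and 0.163 m and height (world z) of meter above 0.03 m and contact force between the fingers and meter above 1 N), for 0.1 s.
2. with the fingers on the meter, it is pulled down so that the hook reads over 0.014 m for 0.2 s (all of step 1 and value of joint hook above 0.014 m), for 0.2 s.
At the end, for the whole second after the job is handed in: Wide meter hangs released, at rest (<30 mm/s), within 15 deg of upright, free prong through its loop (hook_seat within 25 mm along, 16 mm across, 121-163 mm above its foot), foot >30 mm up, hook at 0.004-0.0125 m; slim meter on the bench within 30 mm of its start (x of hook_seat in the frame of meter between -0.025 and 0.025 m and y of hook_seat in the frame of meter between -0.016 and 0.016 m and z of hook_seat in the frame of meter between 0.121 and 0.163 m and height (world z) of meter above 0.03 m and value of joint hook between 0.004 and 0.0125 m and angle between meter's own z axis and vertical below 0.26 rad and linear speed of meter below 0.03 m/s and contact force between the fingers and meter below 0.05 N and height (world z) of slim_meter below 0.02 m and distance of slim_meter from where it was at the start of the episode below 0.03 m); the robot touches nothing.
It fails at once if the hook is driven towards its stop (travel over 0.036 m) (value of joint hook above 0.036 m).
It fails at once if the slim meter is shifted by more than 30 mm or tipped by more than 20 degrees (distance of slim_meter from where it was at the start of the episode above 0.03 m or angle between slim_meter's own z axis and vertical above 0.35 rad).
It also fails if it takes over 45 s, if anything falls off the work surface, if the arm or the gripper's body presses on something with over 40 N, if the wrist force passes 120 N, or if a joint passes its speed limit or range.

## Robot

A 7-joint arm with a two-finger parallel gripper is mounted at the origin on the work surface. World frame = base frame: x ahead of the robot, y to its left, z up, the work surface at z = 0. Lengths are in m, angles in rad, forces in N, time in s.
With the tool pointing down it reaches from about 0.4 to 0.875 m from the base axis. Payload 19.3 kg.
Tool frame: the origin (TCP) lies between the finger pads; the fingertips stand 17 mm ahead of it and the grasp point (between the pads) lies 2 mm behind it; y points along the fingers, x is the direction in which the jaws open and shut, and the axes are right-handed (so a half turn about y gives the same grasp; the last joint's range is limited). The gripper opens to 85 mm and grips with 20 to 120 N. Pads are 22 mm wide; open, the fingers measure 114 mm over their backs; the gripper's body (76 mm by 85 mm) begins 54 mm behind the grasp point. The pads swing forward as they close: fully open they stand 13 mm farther back than shut.
Start: joints at [-1.42, 0.521, -0.036, 1.599, 0.021, 1.021, -0.113], TCP at [0.137, 0.61, 0.248] pointing down, gripper open.
Joint ranges: [-2.91, 2.91], [-0.3, 2.13], [-1.5, 1.42], [0.17, 2.43], [-1.26, 4.41], [0.16, 1.93], [-2.52, 2.52]. Speed limits (rad/s): [1.89, 1.89, 2.39, 2.39, 3.01, 3.01, 3.01].

## Interface

Orientations are given as a unit quaternion [x, y, z, w].
In Python, from rig import manip, optics gives the robot as it stands.
- The arm moves only by the shell command python3 -m crank 'ROWS' [FORCE]. ROWS is JSON, a list of rows, each an object of numbers: "ax", "ay", "az": the turn, a rotation vector about the tool's x, y, z in degrees; "dx", "dy", "dz": the shift along the tool's x, y, z in cm; "hand": the opening in per cent of the stroke, from 0 (shut) to 100 (fully open). A call has 1 to 8 rows; each row shifts and turns the commanded pose from where the row before left it, along the tool's axes as they then stand; what a row does not reach is not made up. A row lasts 1/12 s, in which the tool goes at most 41.7 mm and 7.16 degrees, less where a joint would pass 70% of its speed; a pose out of reach is approached as far as the arm can. A call is refused whole if a number of a shift passes 4.17 or a number of a turn 7.16, either way. A call with a gripper value outside its range is refused whole. The fingers move at their own pace and stop on an object; FORCE is the grip in N (left out, the last holds). Time passes only in rows, so rows that do not move let the fingers close. It gives the time, the measured TCP pose, the force and the opening at its end, in the units of the state.
- manip.observe(): the state, without advancing time (a new reading comes with each control period).
- optics.camera(name): name is "scene" or "top" or "wrist"; returns a dict with "img" (384x512x3 uint8, red, green, blue), "camera_matrix" (3x3 intrinsics, pixels), "xyz" and "rotation" of the camera in the world; the wrist camera has in their place "mount" (4x4, takes a point from camera to tool coordinates, whose origin is the TCP and whose axes are the tool frame's). Camera axes: x right, y down, z forward; pixel columns grow to the right and rows downward; lengths in m; the calibration is good to about 2 mm. A picture is of the moment at which its call begins: read the wrist's pose just before it. There is no depth.
- manip.finish_job(): hands the job in, once; it reports no verdict.
The state is a dict: "t": time; "joint_positions": joint angles; "joint_vel": joint speeds; "effort": joint torques, N m; "position": TCP position; "orientation": TCP orientation; "force": force on the tool from outside, world axes, zero at the start; "moment": the same for the moment, N m; "finger_gap": opening from 0.0 (shut) to 1.0 (fully open).
Only numpy, scipy, OpenCV 4.12 (cv2) and the standard library are available. Lean on these libraries where they do the work, as an engineer would, in place of code of your own. Each camera call takes 0.05 s, during which the arm holds its last target.

## Working session

There is one attempt and no reset: what is moved stays moved. The work goes in short steps, Python scripts to look and compute and a shell command to move; the robot and the scene stay as the last step left them, time stands still between calls to the robot, and variables do not carry over. Pictures are saved under pics/ and viewed, and the job is handed in when it is done.

```bash
ls; mkdir -p pics
python3 - <<'E'
from rig import manip, optics
import cv2
s=manip.observe(); print({k:s[k] for k in("t","position","orientation","force","finger_gap")})
for n in("scene","top"):
    c=optics.camera(n); cv2.imwrite(f"pics/{n}0.png",c["img"][:,:,::-1]); print(n,c["camera_matrix"],c["xyz"],c["rotation"])
E
```

```text
pics
{'t': 0.0, 'position': array([0.13683329, 0.60952217, 0.24773279]), 'orientation': array([ 0.55229907,  0.44160249, -0.44217144, -0.55175846]), 'force': array([-0.29261454,  0.04246077,  0.04889204]), 'finger_gap': 1.0012155816276538}
scene [[434.99660436   0.         254.57459949]
 [  0.         434.99660436 188.09706046]
 [  0.           0.           1.        ]] [0.90986875 0.44568289 1.10290723] [ 0.32575158  0.90817824 -0.24900479 -0.08423064]
top [[456.18509579   0.         253.19706489]
 [  0.         456.18509579 190.86069705]
 [  0.           0.           1.        ]] [ 0.41388365 -0.01031534  1.31366171] [ 0.71403001 -0.69740434  0.04491846 -0.04207927]
```

View pics/scene0.png

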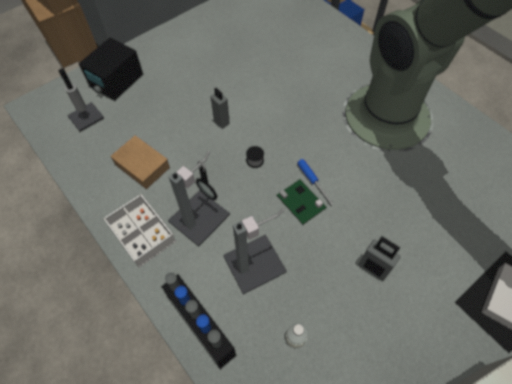

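View pics/top0.png

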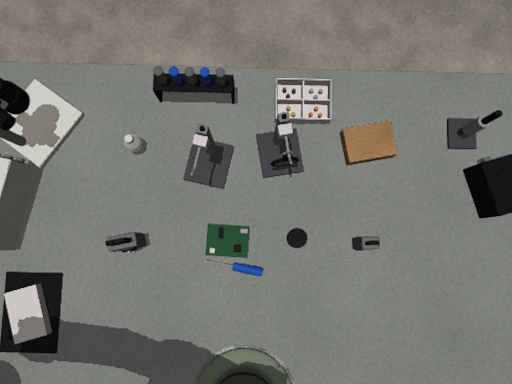

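```bash
cat > h.py <<'E'
import numpy as np, cv2
from rig import manip, optics
from scipy.spatial.transform import Rotation as R
def cam(n):
    s=manip.observe(); c=optics.camera(n); K=c["camera_matrix"]
    if n=="wrist":
        T=np.eye(4);T[:3,:3]=R.from_quat(s["orientation"]).as_matrix();T[:3,3]=s["position"];T=T@np.array(c["mount"]);r,p=T[:3,:3],T[:3,3]
    else:
        r=np.array(c["rotation"]); r=R.from_quat(r).as_matrix() if r.size==4 else r
        p=np.array(c["xyz"])
    return c["img"],K,r,p
def ray(C,u,v):
    _,K,r,p=C; d=r@np.linalg.solve(K,[u,v,1.]); return p,d/np.linalg.norm(d)
def onz(C,u,v,z):
    p,d=ray(C,u,v); return p+d*(z-p[2])/d[2]
def proj(C,X):
    _,K,r,p=C; q=K@(r.T@(np.array(X)-p)); return q[:2]/q[2]
def tri(*rays):
    A=np.zeros((3,3));b=np.zeros(3)
    for p,d in rays:
        M=np.eye(3)-np.outer(d,d);A+=M;b+=M@p
    x=np.linalg.solve(A,b); return x,[np.linalg.norm((np.eye(3)-np.outer(d,d))@(x-p)) for p,d in rays]
def crop(C,x0,y0,x1,y1,k,name):
    cv2.imwrite(name,cv2.resize(C[0][y0:y1,x0:x1,::-1],None,fx=k,fy=k,interpolation=cv2.INTER_CUBIC))
def st():
    s=manip.observe();print(s["t"],s["position"].round(4),R.from_quat(s["orientation"]).as_matrix().round(3).tolist(),s["force"].round(2),round(s["finger_gap"],3))
E
python3 - <<'E'
from h import *
C=cam("top");S=cam("scene");st()
crop(C,95,215,165,265,10,"pics/t1.png");crop(C,180,105,310,195,6,"pics/t2.png")
crop(S,345,225,415,285,10,"pics/s1.png");crop(S,155,150,295,300,4,"pics/s2.png")
print(C[2].round(3).tolist(),S[2].round(3).tolist())
E
```

```text
0.2 [0.1368 0.6096 0.2479] [[0.219, -0.0, -0.976], [0.976, -0.001, 0.219], [-0.001, -1.0, -0.0]] [-0.82  0.21 -0.13] 0.999
[[0.023, -0.992, 0.123], [-1.0, -0.024, -0.003], [0.005, -0.123, -0.992]] [[-0.774, 0.55, -0.315], [0.634, 0.664, -0.397], [-0.009, -0.507, -0.862]]
```

View pics/t1.png

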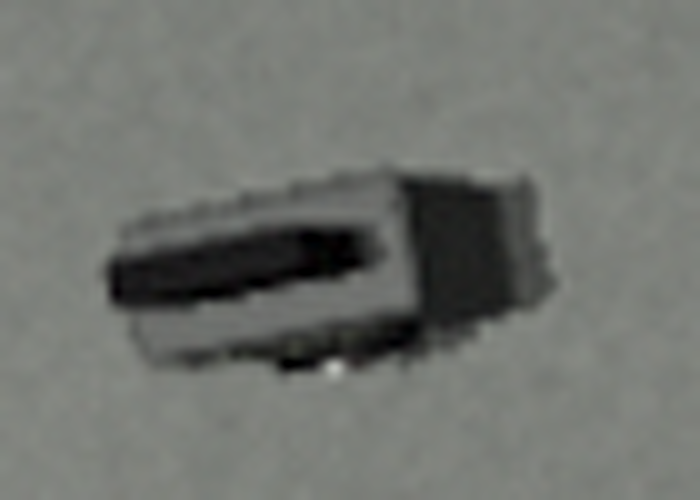

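View pics/t2.png

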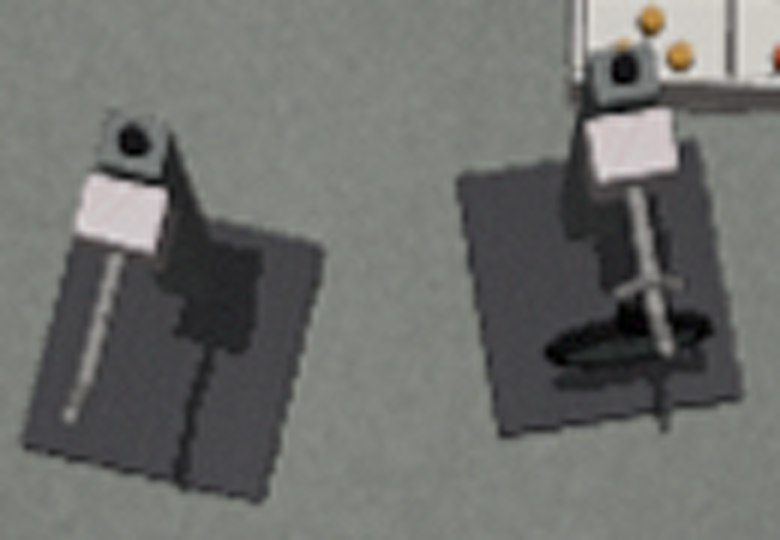

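View pics/s1.png

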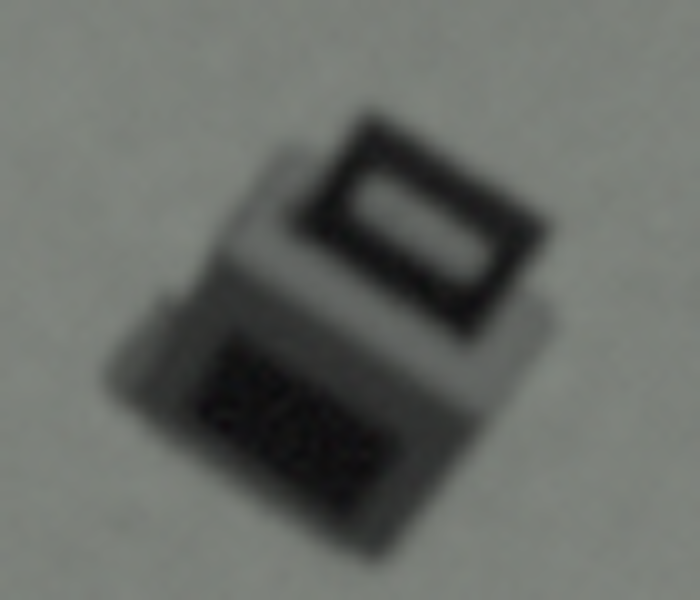

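View pics/s2.png

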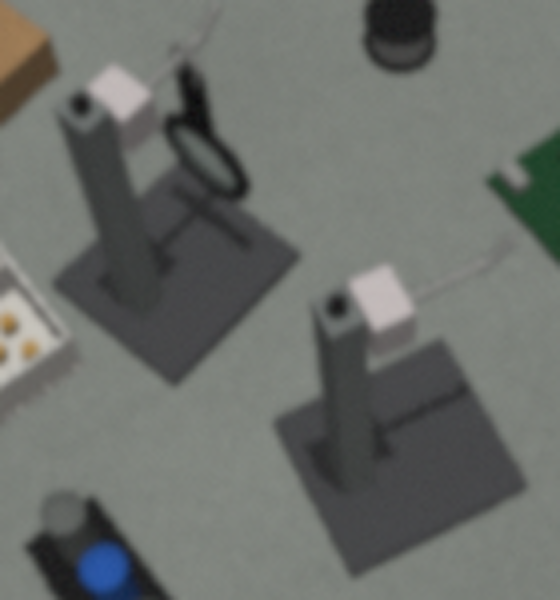

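Run:
```python
from h import *
C=cam("top");S=cam("scene")
def t(a,x0,y0,k):return [(x0+(u+.5)/k-.5,y0+(v+.5)/k-.5) for u,v in a]
b=np.array([onz(C,*q,.113) for q in t([(122,235),(400,172),(420,318),(142,362)],95,215,10)])
print("body top",b.round(4).tolist(),b.mean(0),[np.linalg.norm(b[i]-b[i-1]).round(4) for i in range(4)])
d=(b[0]+b[3]-b[1]-b[2]);print("yaw of +y edge(deg from y)",np.degrees(np.arctan2(-d[0],d[1])))
bs=np.array([onz(S,*q,.113) for q in t([(285,148),(555,322),(480,418),(212,255)],345,225,10)])
print("body scene",bs.round(4).tolist(),bs.mean(0),[np.linalg.norm(bs[i]-bs[i-1]).round(4) for i in range(4)])
l=np.array([onz(S,*q,.170) for q in t([(372,110),(550,222)],345,225,10)])
print("loop top scene",l.round(4).tolist(),np.linalg.norm(l[0]-l[1]),l.mean(0))
l=np.array([onz(C,*q,.170) for q in t([(112,285),(300,250)],95,215,10)])
print("loop top top",l.round(4).tolist(),np.linalg.norm(l[0]-l[1]),l.mean(0))
# hook: tip, base at carriage
for nm,pt,ps in [("tip",(70,418),(510,240)),("root",(118,252),(412,302)),("colTL",(100,108),None)]:
    q=t([pt],180,105,6)[0]
    if ps:
        w=t([ps],155,150,4)[0]; print(nm,tri(ray(C,*q),ray(S,*w)))
print("root@.235",onz(C,*t([(118,252)],180,105,6)[0],.234),"tip@.252",onz(C,*t([(70,418)],180,105,6)[0],.252))
k=np.array([onz(C,*q,.27) for q in t([(100,108),(170,122),(160,178),(95,170)],180,105,6)]);print("col top",k.round(4).tolist())
k=np.array([onz(C,*q,0.01) for q in t([(325,250),(265,502),(22,445)],180,105,6)]);print("base",k.round(4).tolist())
```

```text
body top [[0.4291, 0.3664, 0.113], [0.4472, 0.2948, 0.113], [0.4094, 0.2875, 0.113], [0.3963, 0.3592, 0.113]] [0.42049819 0.32694774 0.113     ] [np.float64(0.0336), np.float64(0.0739), np.float64(0.0385), np.float64(0.0729)]
yaw of +y edge(deg from y) 12.258177307366633
body scene [[0.4159, 0.2886, 0.113], [0.3995, 0.3611, 0.113], [0.4318, 0.3659, 0.113], [0.4504, 0.2967, 0.113]] [0.4243907  0.32808506 0.113     ] [np.float64(0.0355), np.float64(0.0743), np.float64(0.0326), np.float64(0.0717)]
loop top scene [[0.4216, 0.3039, 0.17], [0.4111, 0.349, 0.17]] 0.04624190072590709 [0.41637615 0.32646822 0.17      ]
loop top top [[0.416, 0.3502, 0.17], [0.4257, 0.3041, 0.17]] 0.04717880242600217 [0.42082372 0.32715104 0.17      ]
tip (array([0.58325913, 0.13339379, 0.24554162]), [np.float64(0.001530955423561324), np.float64(0.0015309554235615167)])
root (array([0.64951707, 0.12130081, 0.23616375]), [np.float64(0.0028759001950758247), np.float64(0.002875900195075955)])
root@.235 [0.65200078 0.11949212 0.234     ] tip@.252 [0.58119516 0.13363591 0.252     ]
col top [[0.7013, 0.1244, 0.27], [0.6964, 0.0968, 0.27], [0.6739, 0.0999, 0.27], [0.6764, 0.1254, 0.27]]
base [[0.7048, 0.046, 0.01], [0.5808, 0.0713, 0.01], [0.6056, 0.189, 0.01]]
```

```bash
python3 -m crank '[{"dx":-2.1,"dz":-3.3},{"dx":-2.1,"dz":-3.3},{"dx":-2.1,"dz":-3.3},{"dx":-2.1,"dz":-3.3},{"dx":-2.1,"dz":-3.3},{"dx":-2.1,"dz":-3.3},{"dx":-2.1,"dz":-3.3},{"dx":-2.1,"dz":-3.3}]' 40 | tail -c 600; python3 -m crank '[{"ay":-6.25},{"ay":-6.25},{"ay":-6.25},{"ay":-6.25},{}]' | tail -c 500
python3 - <<'E'
from h import *
st()
s=manip.observe();r=R.from_quat(s["orientation"]).as_matrix();print((r.T@(np.array([.422,.327,s["position"][2]])-s["position"])*100).round(2))
C=cam("wrist");cv2.imwrite("pics/w1.png",C[0][:,:,::-1])
print("proj loop top ctr",proj(C,[.422,.327,.17]))
E
```

```text
0.3 [0.1369 0.6097 0.2481] [[0.219, -0.0, -0.976], [0.976, -0.0, 0.219], [-0.0, -1.0, -0.0]] [ 0.83  0.52 -0.6 ] 0.997
[-2.134e+01  1.000e-02 -3.401e+01]
proj loop top ctr [ 34.73082234 533.31946184]validation failed for argument at $[0]...
validation failed for argument at $[0]...
```

View pics/w1.png

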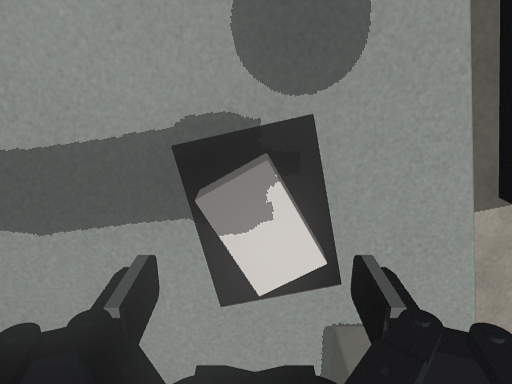

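The moves were refused, and the arm hasn't moved. The wrist view shows only a white block on a black mat between the fingers. I'll retry with every key filled in.

```bash
python3 -m crank '[{"ax":0,"ay":0,"az":0,"dx":-2.1,"dy":0,"dz":-3.3,"hand":100},{"ax":0,"ay":0,"az":0,"dx":-2.1,"dy":0,"dz":-3.3,"hand":100},{"ax":0,"ay":0,"az":0,"dx":-2.1,"dy":0,"dz":-3.3,"hand":100},{"ax":0,"ay":0,"az":0,"dx":-2.1,"dy":0,"dz":-3.3,"hand":100},{"ax":0,"ay":0,"az":0,"dx":-2.1,"dy":0,"dz":-3.3,"hand":100},{"ax":0,"ay":0,"az":0,"dx":-2.1,"dy":0,"dz":-3.3,"hand":100},{"ax":0,"ay":0,"az":0,"dx":-2.1,"dy":0,"dz":-3.3,"hand":100},{"ax":0,"ay":0,"az":0,"dx":-2.1,"dy":0,"dz":-3.3,"hand":100}]' 40
```

```text
t: 1.02
position: [0.3588, 0.3865, 0.2485]
orientation: [-0.552, -0.442, 0.442, 0.552]
force: [0.5, 1.3, 0.4]
finger_gap: 1.001
```

```bash
python3 -m crank '[{"ax":0,"ay":-6.25,"az":0,"dx":0,"dy":0,"dz":0,"hand":100},{"ax":0,"ay":-6.25,"az":0,"dx":0,"dy":0,"dz":0,"hand":100},{"ax":0,"ay":-6.25,"az":0,"dx":0,"dy":0,"dz":0,"hand":100},{"ax":0,"ay":-6.25,"az":0,"dx":0,"dy":0,"dz":0,"hand":100},{"ax":0,"ay":0,"az":0,"dx":0,"dy":0,"dz":0,"hand":100}]'
python3 - <<'E'
from h import *
st()
s=manip.observe();r=R.from_quat(s["orientation"]).as_matrix();print((r.T@(np.array([.422,.327,s["position"][2]])-s["position"])*100).round(2))
C=cam("wrist");cv2.imwrite("pics/w2.png",C[0][:,:,::-1])
print("proj loop top ctr",proj(C,[.422,.327,.17]))
E
```

```text
t: 1.43
position: [0.3578, 0.3879, 0.2483]
orientation: [0.442, 0.552, -0.552, -0.442]
force: [-1.2, 0.1, -0.4]
finger_gap: 1.004
1.4333 [0.3578 0.3879 0.2483] [[-0.219, -0.0, -0.976], [0.976, 0.0, -0.219], [0.0, -1.0, 0.0]] [-1.15  0.11 -0.37] 1.004
[-7.35 -0.   -4.93]
proj loop top ctr [148.77705797 274.30351337]
```

View pics/w2.png

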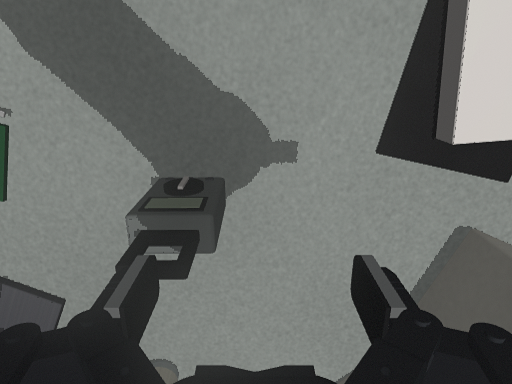

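The dial face is towards the robot and the loop is at about (165,255), as predicted. Its bar runs nearly along the jaw axis. Next I move over it.

```bash
python3 -m crank '[{"ax":0,"ay":0,"az":0,"dx":-2.45,"dy":0,"dz":-1.65,"hand":100},{"ax":0,"ay":0,"az":0,"dx":-2.45,"dy":0,"dz":-1.65,"hand":100},{"ax":0,"ay":0,"az":0,"dx":-2.45,"dy":0,"dz":-1.65,"hand":100},{"ax":0,"ay":0,"az":0,"dx":0,"dy":0,"dz":0,"hand":100},{"ax":0,"ay":0,"az":0,"dx":0,"dy":0,"dz":0,"hand":100}]'
python3 - <<'E'
from h import *
st()
C=cam("wrist");cv2.imwrite("pics/w3.png",C[0][:,:,::-1])
for x in [.422,.327,.17],[.422-.0054,.327+.0244,.17],[.422+.0054,.327-.0244,.17]: print("proj",proj(C,x))
E
```

```text
t: 1.9
position: [0.4227, 0.3258, 0.2483]
orientation: [-0.445, -0.549, 0.549, 0.445]
force: [-0.5, 0.5, -0.2]
finger_gap: 0.999
1.9 [0.4227 0.3258 0.2483] [[-0.207, 0.0, -0.978], [0.978, -0.0, -0.207], [-0.0, -1.0, -0.0]] [-0.51  0.47 -0.24] 0.999
proj [256.87536753 207.94617491]
proj [295.51705464 207.63891259]
proj [218.25794232 208.25324431]
```

View pics/w3.png

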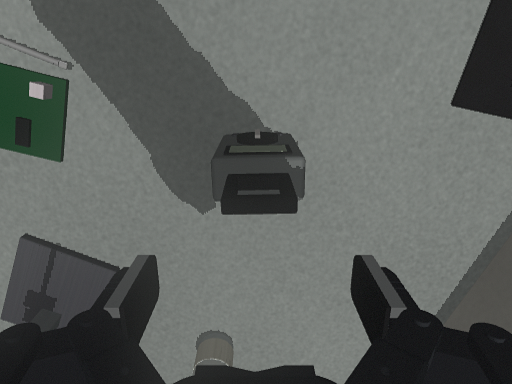

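Loop edge spans columns 221–297 at row 213, level and within about 1 mm of the prediction. Descending.

```bash
python3 -m crank '[{"ax":0,"ay":0,"az":0,"dx":0.2,"dy":3.0,"dz":0,"hand":100},{"ax":0,"ay":0,"az":0,"dx":0,"dy":3.0,"dz":0,"hand":100},{"ax":0,"ay":0,"az":0,"dx":0,"dy":2.5,"dz":0,"hand":100},{"ax":0,"ay":0,"az":0,"dx":0,"dy":1.9,"dz":0,"hand":100},{"ax":0,"ay":0,"az":0,"dx":0,"dy":0,"dz":0,"hand":100},{"ax":0,"ay":0,"az":0,"dx":0,"dy":0,"dz":0,"hand":100}]'
python3 - <<'E'
from h import *
st()
C=cam("wrist");cv2.imwrite("pics/w4.png",C[0][:,:,::-1])
E
```

```text
t: 2.45
position: [0.4205, 0.3294, 0.1441]
orientation: [-0.443, -0.55, 0.551, 0.444]
force: [-0.7, 0.6, 0.7]
finger_gap: 0.999
2.45 [0.4205 0.3294 0.1441] [[-0.214, -0.001, -0.977], [0.977, -0.001, -0.214], [-0.001, -1.0, 0.001]] [-0.72  0.62  0.68] 0.999
```

View pics/w4.png

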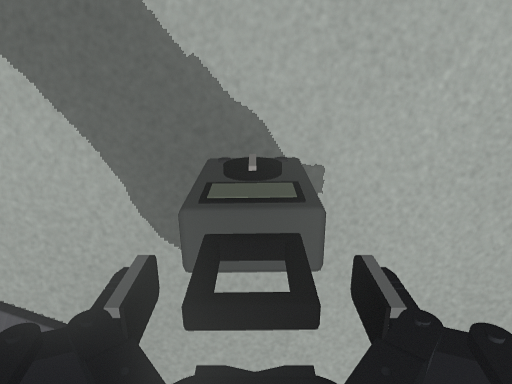

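The loop spans 184–320, centred between the pads (158–352). Closing.

```bash
python3 -m crank '[{"ax":0,"ay":0,"az":0,"dx":0,"dy":0,"dz":0,"hand":40},{"ax":0,"ay":0,"az":0,"dx":0,"dy":0,"dz":0,"hand":40},{"ax":0,"ay":0,"az":0,"dx":0,"dy":0,"dz":0,"hand":40},{"ax":0,"ay":0,"az":0,"dx":0,"dy":0,"dz":0,"hand":40},{"ax":0,"ay":0,"az":0,"dx":0,"dy":0,"dz":0,"hand":40},{"ax":0,"ay":0,"az":0,"dx":0,"dy":0,"dz":0,"hand":40},{"ax":0,"ay":0,"az":0,"dx":0,"dy":0,"dz":0,"hand":40},{"ax":0,"ay":0,"az":0,"dx":0,"dy":0,"dz":0,"hand":40}]' 60
python3 - <<'E'
from h import *
st()
C=cam("wrist");cv2.imwrite("pics/w5.png",C[0][:,:,::-1])
E
```

```text
t: 3.17
position: [0.4219, 0.329, 0.1454]
orientation: [0.444, 0.551, -0.55, -0.443]
force: [-0.8, -2.2, 10.5]
finger_gap: 0.576
3.1667 [0.4219 0.329  0.1454] [[-0.213, 0.001, -0.977], [0.977, 0.001, -0.213], [0.001, -1.0, -0.002]] [-0.84 -2.21 10.53] 0.576
```

View pics/w5.png

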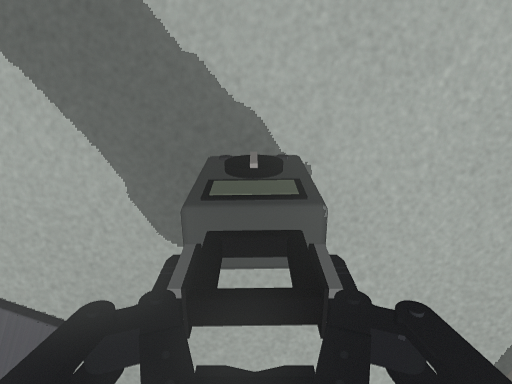

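```bash
python3 -m crank '[{"ax":0,"ay":0,"az":0,"dx":0,"dy":-1.2,"dz":0,"hand":40},{"ax":0,"ay":0,"az":0,"dx":0,"dy":-3,"dz":0,"hand":40},{"ax":0,"ay":0,"az":0,"dx":0,"dy":-3,"dz":0,"hand":40},{"ax":0,"ay":0,"az":0,"dx":0,"dy":-3,"dz":0,"hand":40},{"ax":0,"ay":4,"az":0,"dx":0,"dy":0,"dz":0,"hand":40},{"ax":0,"ay":6.6,"az":0,"dx":0,"dy":0,"dz":0,"hand":40},{"ax":0,"ay":6.6,"az":0,"dx":0,"dy":0,"dz":0,"hand":40},{"ax":0,"ay":6.6,"az":0,"dx":0,"dy":0,"dz":0,"hand":40}]' 
python3 -m crank '[{"ax":0,"ay":0,"az":0,"dx":0,"dy":0,"dz":0,"hand":40},{"ax":0,"ay":0,"az":0,"dx":0,"dy":0,"dz":0,"hand":40}]'
python3 - <<'E'
from h import *
st()
s=manip.observe();r=R.from_quat(s["orientation"]).as_matrix();print((r.T@(np.array([.525,.145,.247])-s["position"])*100).round(2))
C=cam("wrist");cv2.imwrite("pics/w6.png",C[0][:,:,::-1])
E
```

```text
t: 3.88
position: [0.4213, 0.3287, 0.2469]
orientation: [-0.549, -0.446, 0.446, 0.549]
force: [-0.3, -0.2, -2.1]
finger_gap: 0.574
t: 4.05
position: [0.4212, 0.3289, 0.2465]
orientation: [0.547, 0.449, -0.449, -0.547]
force: [-0.3, -0.1, -1.5]
finger_gap: 0.574
4.05 [0.4212 0.3289 0.2465] [[0.195, 0.0, -0.981], [0.981, 0.0, 0.195], [0.0, -1.0, -0.0]] [-0.34 -0.11 -1.52] 0.574
[-16.01  -0.04 -13.77]
```

View pics/w6.png

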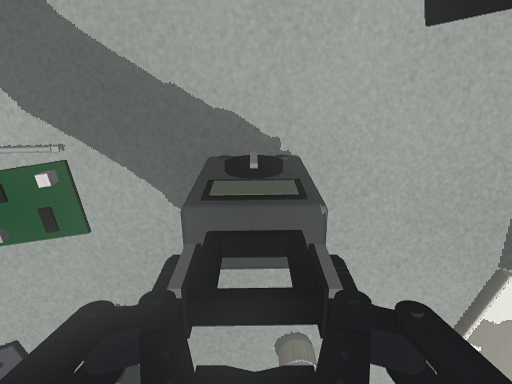

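The meter sits in the grip exactly as before the lift, with no slip. Now to the pre-insertion point.

```bash
python3 -m crank '[{"ax":0,"ay":0,"az":0,"dx":-1.2,"dy":0,"dz":-1,"hand":40},{"ax":0,"ay":0,"az":0,"dx":-2.4,"dy":0,"dz":-2.1,"hand":40},{"ax":0,"ay":0,"az":0,"dx":-2.7,"dy":0,"dz":-2.3,"hand":40},{"ax":0,"ay":0,"az":0,"dx":-2.7,"dy":0,"dz":-2.3,"hand":40},{"ax":0,"ay":0,"az":0,"dx":-2.7,"dy":0,"dz":-2.3,"hand":40},{"ax":0,"ay":0,"az":0,"dx":-2.7,"dy":0,"dz":-2.3,"hand":40},{"ax":0,"ay":0,"az":0,"dx":-1.6,"dy":0,"dz":-1.4,"hand":40},{"ax":0,"ay":0,"az":0,"dx":0,"dy":0,"dz":0,"hand":40}]' 
python3 -m crank '[{"ax":0,"ay":0,"az":0,"dx":0,"dy":0,"dz":0,"hand":40},{"ax":0,"ay":0,"az":0,"dx":0,"dy":0,"dz":0,"hand":40}]'
python3 - <<'E'
from h import *
st()
for n in("wrist","scene","top"):
    C=cam(n);cv2.imwrite(f"pics/{n}7.png",C[0][:,:,::-1])
    if n=="wrist":
        for d in (-.04,0,.04): print(proj(C,[.613+.98*d,.127-.199*d,.234]))
        print(proj(C,[.5812,.1336,.252]))
    if n=="scene": crop(C,185,160,355,290,4,"pics/s7.png")
    if n=="top": crop(C,150,100,280,230,5,"pics/t7.png")
E
```

```text
t: 4.77
position: [0.5258, 0.1398, 0.2464]
orientation: [0.549, 0.447, -0.447, -0.547]
force: [-0.9, -1.2, -2.3]
finger_gap: 0.575
t: 4.93
position: [0.5236, 0.1453, 0.2463]
orientation: [-0.547, -0.448, 0.448, 0.547]
force: [-0.3, -0.3, -2.7]
finger_gap: 0.579
4.9333 [0.5236 0.1453 0.2463] [[0.196, -0.0, -0.981], [0.981, 0.0, 0.196], [0.0, -1.0, 0.0]] [-0.33 -0.29 -2.72] 0.579
[254.34567875 350.30242062]
[254.12043042 407.92221319]
[253.92432506 458.08706575]
[254.59920746 392.74337203]
```

View pics/wrist7.png

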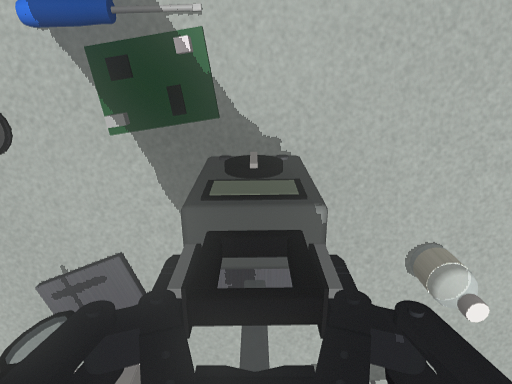

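View pics/s7.png

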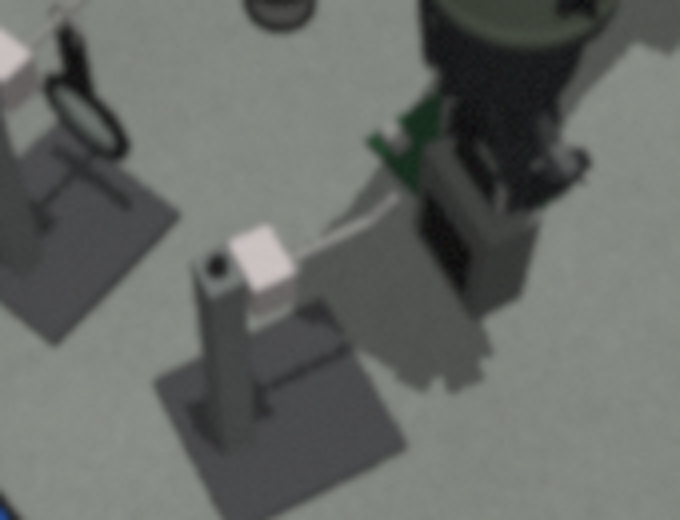

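View pics/t7.png

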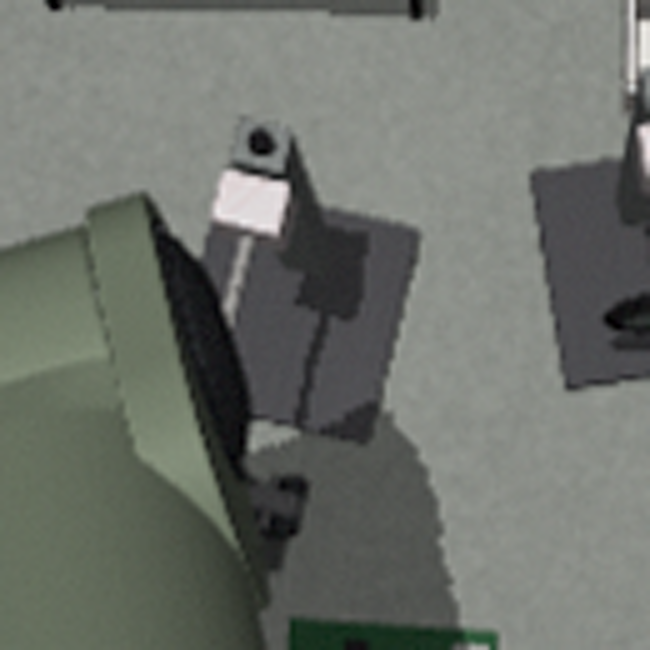

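Wrist view: the column foot shows at column 255, in line with the loop's centre (254 predicted), and the force is steady. The scene view shows the prong tip pointing at the loop. Inserting part of the way.

```bash
python3 -m crank '[{"ax":0,"ay":0,"az":0,"dx":0,"dy":0,"dz":-1,"hand":40},{"ax":0,"ay":0,"az":0,"dx":0,"dy":0,"dz":-1.5,"hand":40},{"ax":0,"ay":0,"az":0,"dx":0,"dy":0,"dz":-1.5,"hand":40},{"ax":0,"ay":0,"az":0,"dx":0,"dy":0,"dz":-1.5,"hand":40},{"ax":0,"ay":0,"az":0,"dx":0,"dy":0,"dz":-1,"hand":40},{"ax":0,"ay":0,"az":0,"dx":0,"dy":0,"dz":0,"hand":40},{"ax":0,"ay":0,"az":0,"dx":0,"dy":0,"dz":0,"hand":40}]'
python3 - <<'E'
from h import *
st()
for n in("wrist","scene"):
    C=cam(n);cv2.imwrite(f"pics/{n}8.png",C[0][:,:,::-1])
    if n=="wrist":
        crop(C,160,200,350,384,3,"pics/w8.png")
        print(proj(C,[.5812,.1336,.252]),proj(C,[.613,.127,.234]))
    if n=="scene": crop(C,185,160,355,290,4,"pics/s8.png")
E
```

```text
t: 5.67
position: [0.5875, 0.132, 0.2459]
orientation: [-0.547, -0.447, 0.448, 0.547]
force: [-0.5, 0.7, -2.4]
finger_gap: 0.577
5.6667 [0.5875 0.132  0.2459] [[0.198, -0.001, -0.98], [0.98, -0.0, 0.198], [-0.0, -1.0, 0.001]] [-0.5   0.69 -2.42] 0.577
[255.82020863 272.58954737] [255.24511193 309.75331171]
```

View pics/w8.png

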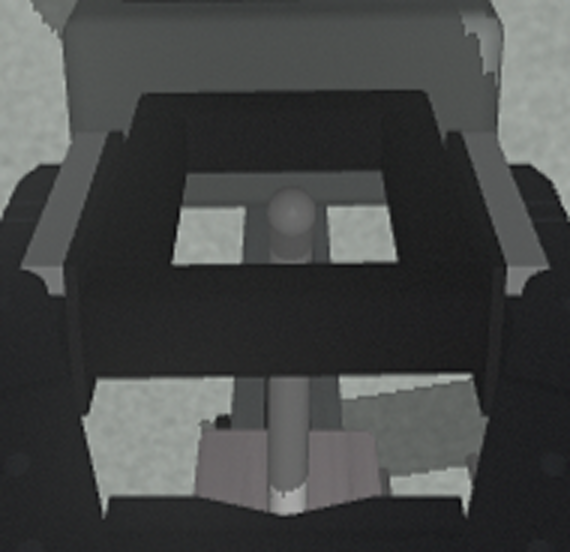

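View pics/s8.png

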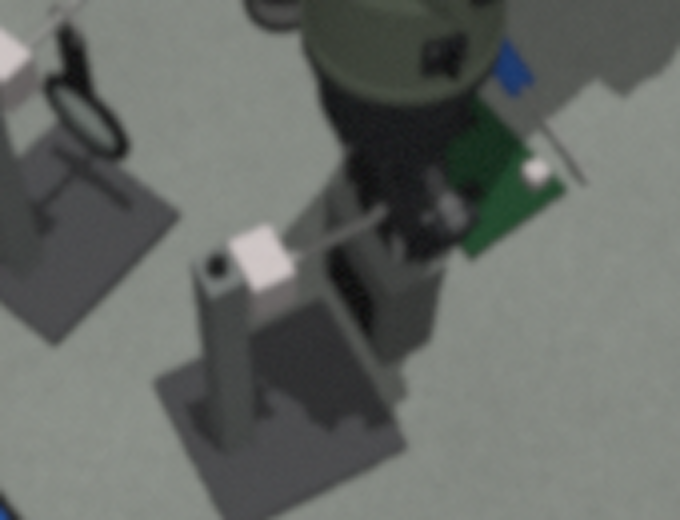

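The prong tip is inside the loop opening at (257,270) in full-frame pixels. I predicted (256,273), and the force hasn't changed. Going on to the seat.

```bash
python3 -m crank '[{"ax":0,"ay":0,"az":0,"dx":0.1,"dy":0,"dz":-1,"hand":40},{"ax":0,"ay":0,"az":0,"dx":0,"dy":0,"dz":-1,"hand":40},{"ax":0,"ay":0,"az":0,"dx":0,"dy":0,"dz":-0.6,"hand":40},{"ax":0,"ay":0,"az":0,"dx":0,"dy":0,"dz":0,"hand":40},{"ax":0,"ay":0,"az":0,"dx":0,"dy":0,"dz":0,"hand":40},{"ax":0,"ay":0,"az":0,"dx":0,"dy":0,"dz":0,"hand":40}]' 
python3 -m crank '[{"ax":0,"ay":0,"az":0,"dx":0,"dy":0.6,"dz":0,"hand":40},{"ax":0,"ay":0,"az":0,"dx":0,"dy":0.6,"dz":0,"hand":40},{"ax":0,"ay":0,"az":0,"dx":0,"dy":0.6,"dz":0,"hand":40},{"ax":0,"ay":0,"az":0,"dx":0,"dy":0,"dz":0,"hand":40},{"ax":0,"ay":0,"az":0,"dx":0,"dy":0,"dz":0,"hand":40}]'
python3 - <<'E'
from h import *
st()
for n in("wrist","scene"):
    C=cam(n);cv2.imwrite(f"pics/{n}9.png",C[0][:,:,::-1])
    if n=="wrist":
        crop(C,160,200,350,384,3,"pics/w9.png")
        print(proj(C,[.5812,.1336,.252]),proj(C,[.613,.127,.234]))
    if n=="scene": crop(C,185,160,355,290,4,"pics/s9.png")
E
```

```text
t: 6.27
position: [0.6126, 0.1279, 0.2463]
orientation: [-0.547, -0.448, 0.448, 0.547]
force: [-0.2, -0.6, -2.6]
finger_gap: 0.577
t: 6.68
position: [0.6129, 0.1276, 0.2277]
orientation: [-0.547, -0.447, 0.448, 0.548]
force: [-0.4, -0.6, -1.9]
finger_gap: 0.575
6.6833 [0.6129 0.1276 0.2277] [[0.199, -0.001, -0.98], [0.98, -0.0, 0.199], [-0.001, -1.0, 0.001]] [-0.39 -0.61 -1.88] 0.575
[253.83189093 235.61023713] [253.57014603 286.87660369]
```

View pics/w9.png

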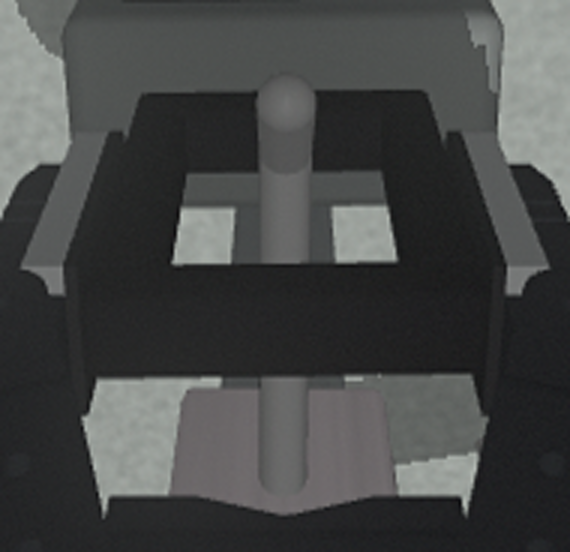

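View pics/s9.png

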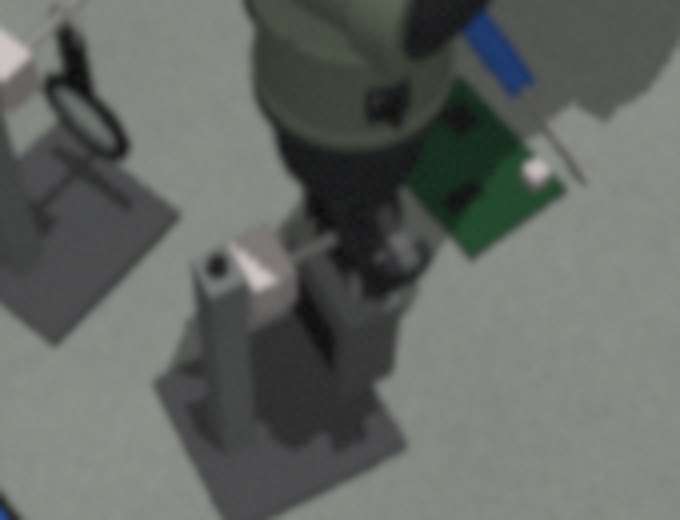

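The prong is well through the loop and centred: rod at crop column 285, opening 175–395. Lowering until the rod takes the load.

```bash
python3 -m crank '[{"ax":0,"ay":0,"az":0,"dx":0,"dy":0.4,"dz":0,"hand":40},{"ax":0,"ay":0,"az":0,"dx":0,"dy":0.4,"dz":0,"hand":40},{"ax":0,"ay":0,"az":0,"dx":0,"dy":0.4,"dz":0,"hand":40},{"ax":0,"ay":0,"az":0,"dx":0,"dy":0,"dz":0,"hand":40},{"ax":0,"ay":0,"az":0,"dx":0,"dy":0,"dz":0,"hand":40},{"ax":0,"ay":0,"az":0,"dx":0,"dy":0,"dz":0,"hand":40}]'
python3 - <<'E'
from h import *
st()
E
```

```text
t: 7.28
position: [0.6132, 0.1277, 0.2164]
orientation: [-0.547, -0.448, 0.448, 0.547]
force: [0.4, -0.4, -0.1]
finger_gap: 0.577
7.2833 [0.6132 0.1277 0.2164] [[0.199, -0.0, -0.98], [0.98, -0.0, 0.199], [-0.0, -1.0, 0.0]] [ 0.36 -0.36 -0.08] 0.577
```

The hook has taken the load (fz is about 0, so roughly 7–8 mm). Pulling 1.2 cm further, then pausing.

```bash
python3 -m crank '[{"ax":0,"ay":0,"az":0,"dx":0,"dy":0.3,"dz":0,"hand":40},{"ax":0,"ay":0,"az":0,"dx":0,"dy":0.3,"dz":0,"hand":40},{"ax":0,"ay":0,"az":0,"dx":0,"dy":0.3,"dz":0,"hand":40},{"ax":0,"ay":0,"az":0,"dx":0,"dy":0.3,"dz":0,"hand":40},{"ax":0,"ay":0,"az":0,"dx":0,"dy":0,"dz":0,"hand":40},{"ax":0,"ay":0,"az":0,"dx":0,"dy":0,"dz":0,"hand":40},{"ax":0,"ay":0,"az":0,"dx":0,"dy":0,"dz":0,"hand":40}]'
python3 - <<'E'
from h import *
st()
f=[]
for n in range(3):
    C=cam("wrist"); f.append(manip.observe()["force"][2])
print(f)
crop(C,160,200,350,384,3,"pics/w10.png")
C=cam("scene");crop(C,185,160,355,290,4,"pics/s10.png")
E
```

```text
t: 7.87
position: [0.6133, 0.1277, 0.2045]
orientation: [0.547, 0.448, -0.448, -0.547]
force: [-0.7, 1.2, 3.9]
finger_gap: 0.575
7.8667 [0.6133 0.1277 0.2045] [[0.199, 0.0, -0.98], [0.98, 0.0, 0.199], [0.0, -1.0, -0.0]] [-0.65  1.18  3.87] 0.575
[np.float64(4.799525900097797), np.float64(3.819197560053431), np.float64(4.560730544891882)]
```

View pics/w10.png

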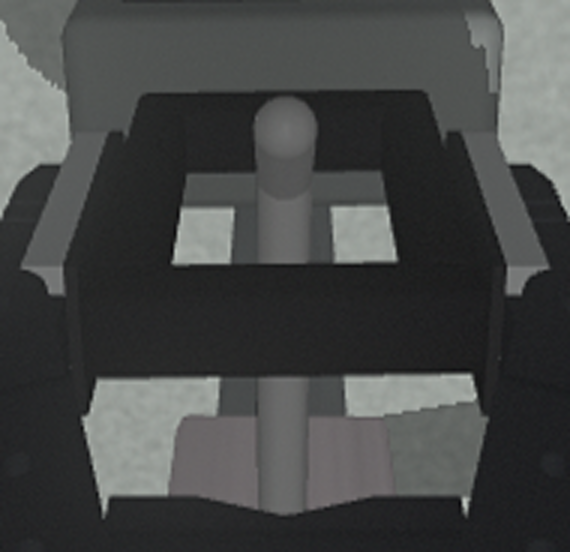

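View pics/s10.png

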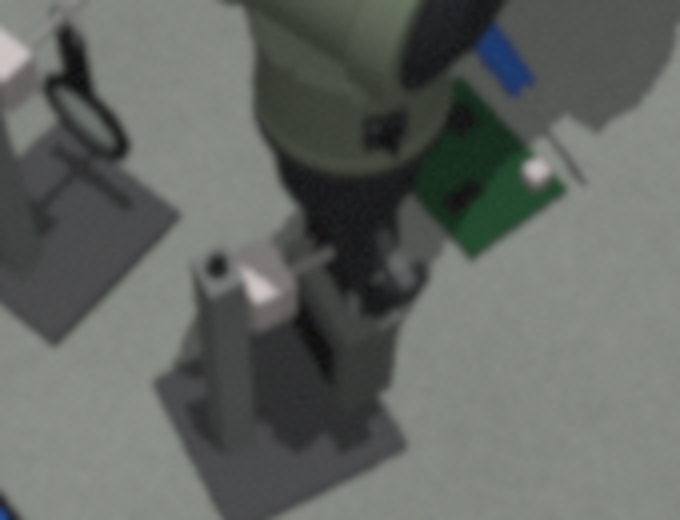

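Holding at fz ≈ 4.4 N. Adding the meter's 2.7 N and the hook's 0.4 N gives about 7.5 N, or roughly 19 mm. I'll pause a bit longer, ease back up to the natural hang, then release.

```bash
python3 -m crank '[{"ax":0,"ay":0,"az":0,"dx":0,"dy":0,"dz":0,"hand":40},{"ax":0,"ay":0,"az":0,"dx":0,"dy":0,"dz":0,"hand":40},{"ax":0,"ay":0,"az":0,"dx":0,"dy":0,"dz":0,"hand":40},{"ax":0,"ay":0,"az":0,"dx":0,"dy":0,"dz":0,"hand":40},{"ax":0,"ay":0,"az":0,"dx":0,"dy":0,"dz":0,"hand":40},{"ax":0,"ay":0,"az":0,"dx":0,"dy":0,"dz":0,"hand":40}]' 
python3 -m crank '[{"ax":0,"ay":0,"az":0,"dx":0,"dy":-0.3,"dz":0,"hand":40},{"ax":0,"ay":0,"az":0,"dx":0,"dy":-0.3,"dz":0,"hand":40},{"ax":0,"ay":0,"az":0,"dx":0,"dy":-0.3,"dz":0,"hand":40},{"ax":0,"ay":0,"az":0,"dx":0,"dy":-0.2,"dz":0,"hand":40},{"ax":0,"ay":0,"az":0,"dx":0,"dy":0,"dz":0,"hand":40},{"ax":0,"ay":0,"az":0,"dx":0,"dy":0,"dz":0,"hand":40},{"ax":0,"ay":0,"az":0,"dx":0,"dy":0,"dz":0,"hand":40}]' 
python3 -m crank '[{"ax":0,"ay":0,"az":0,"dx":0,"dy":0,"dz":0,"hand":56},{"ax":0,"ay":0,"az":0,"dx":0,"dy":0,"dz":0,"hand":60},{"ax":0,"ay":0,"az":0,"dx":0,"dy":0,"dz":0,"hand":65},{"ax":0,"ay":0,"az":0,"dx":0,"dy":0,"dz":0,"hand":75},{"ax":0,"ay":0,"az":0,"dx":0,"dy":0,"dz":0,"hand":85},{"ax":0,"ay":0,"az":0,"dx":0,"dy":0,"dz":0,"hand":100},{"ax":0,"ay":0,"az":0,"dx":0,"dy":0,"dz":0,"hand":100},{"ax":0,"ay":0,"az":0,"dx":0,"dy":0,"dz":0,"hand":100}]' 
python3 -m crank '[{"ax":0,"ay":0,"az":0,"dx":0,"dy":0,"dz":0,"hand":100},{"ax":0,"ay":0,"az":0,"dx":0,"dy":0,"dz":0,"hand":100},{"ax":0,"ay":0,"az":0,"dx":0,"dy":0,"dz":0,"hand":100},{"ax":0,"ay":0,"az":0,"dx":0,"dy":0,"dz":0,"hand":100}]'
python3 - <<'E'
from h import *
st()
C=cam("wrist");crop(C,60,150,450,384,2,"pics/w11.png")
E
```

```text
t: 8.57
position: [0.6133, 0.1277, 0.2043]
orientation: [0.547, 0.448, -0.448, -0.547]
force: [-0.6, -0.1, 4.6]
finger_gap: 0.573
t: 9.15
position: [0.6132, 0.1276, 0.2152]
orientation: [0.547, 0.448, -0.448, -0.547]
force: [1.4, 0.2, -0.2]
finger_gap: 0.573
t: 9.82
position: [0.6132, 0.1277, 0.2153]
orientation: [-0.547, -0.448, 0.448, 0.547]
force: [-0.6, 0.5, 0.2]
finger_gap: 1.002
t: 10.15
position: [0.6132, 0.1277, 0.2153]
orientation: [0.547, 0.448, -0.448, -0.547]
force: [0.3, -0.1, -0.5]
finger_gap: 0.997
10.15 [0.6132 0.1277 0.2153] [[0.199, -0.0, -0.98], [0.98, -0.0, 0.199], [-0.0, -1.0, 0.0]] [ 0.26 -0.09 -0.53] 0.997
```

View pics/w11.png

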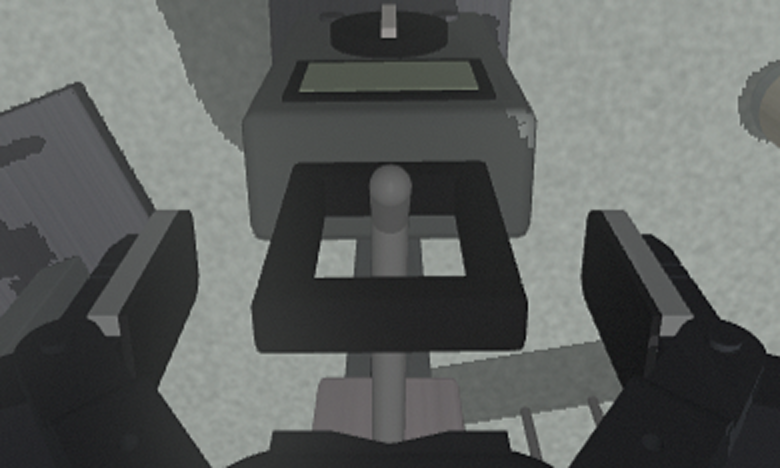

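The meter is released and hangs on the prong, with the fingers clear on both sides (loop 252–527, pads at 198 and 582). I'll retreat straight up and then back, so I can check the hang.

```bash
python3 -m crank '[{"ax":0,"ay":0,"az":0,"dx":0,"dy":-1,"dz":0,"hand":100},{"ax":0,"ay":0,"az":0,"dx":0,"dy":-2,"dz":0,"hand":100},{"ax":0,"ay":0,"az":0,"dx":0,"dy":-2.5,"dz":0,"hand":100},{"ax":0,"ay":0,"az":0,"dx":0,"dy":-2.5,"dz":0,"hand":100},{"ax":0,"ay":0,"az":0,"dx":0,"dy":-2.5,"dz":0,"hand":100},{"ax":0,"ay":0,"az":0,"dx":0,"dy":-2.5,"dz":0,"hand":100},{"ax":0,"ay":0,"az":0,"dx":0,"dy":-1,"dz":0,"hand":100},{"ax":0,"ay":0,"az":0,"dx":0,"dy":0,"dz":0,"hand":100}]' 
python3 -m crank '[{"ax":0,"ay":0,"az":0,"dx":0,"dy":0,"dz":2,"hand":100},{"ax":0,"ay":0,"az":0,"dx":0,"dy":0,"dz":2.5,"hand":100},{"ax":0,"ay":0,"az":0,"dx":0,"dy":0,"dz":2.5,"hand":100},{"ax":0,"ay":0,"az":0,"dx":0,"dy":0,"dz":2.5,"hand":100},{"ax":0,"ay":0,"az":0,"dx":0,"dy":0,"dz":2.5,"hand":100},{"ax":0,"ay":0,"az":0,"dx":0,"dy":0,"dz":2,"hand":100},{"ax":0,"ay":0,"az":0,"dx":0,"dy":0,"dz":0,"hand":100},{"ax":0,"ay":0,"az":0,"dx":0,"dy":0,"dz":0,"hand":100}]' 
python3 -m crank '[{"ax":0,"ay":0,"az":0,"dx":0,"dy":0,"dz":0,"hand":100},{"ax":0,"ay":0,"az":0,"dx":0,"dy":0,"dz":0,"hand":100},{"ax":0,"ay":0,"az":0,"dx":0,"dy":0,"dz":0,"hand":100},{"ax":0,"ay":0,"az":0,"dx":0,"dy":0,"dz":0,"hand":100},{"ax":0,"ay":0,"az":0,"dx":0,"dy":0,"dz":0,"hand":100},{"ax":0,"ay":0,"az":0,"dx":0,"dy":0,"dz":0,"hand":100},{"ax":0,"ay":0,"az":0,"dx":0,"dy":0,"dz":0,"hand":100},{"ax":0,"ay":0,"az":0,"dx":0,"dy":0,"dz":0,"hand":100}]'
python3 - <<'E'
from h import *
st()
C=cam("scene");crop(C,185,160,355,290,4,"pics/s12.png");a=C[0].astype(int)
T=cam("top");cv2.imwrite("pics/top12.png",T[0][:,:,::-1])
for _ in range(8): C=cam("scene")
print("scene change over 0.45s near hook",np.abs(a-C[0].astype(int))[180:270,225:320].mean())
E
```

```text
t: 10.87
position: [0.6139, 0.1278, 0.3585]
orientation: [0.548, 0.449, -0.446, -0.547]
force: [0.8, 0.1, -1.1]
finger_gap: 1.002
t: 11.53
position: [0.4753, 0.1557, 0.3553]
orientation: [-0.547, -0.448, 0.448, 0.547]
force: [0.3, -0.2, 0.3]
finger_gap: 1.003
t: 12.2
position: [0.4761, 0.1555, 0.3553]
orientation: [0.547, 0.448, -0.448, -0.547]
force: [0.2, -0.4, 0.3]
finger_gap: 1.003
12.2 [0.4761 0.1555 0.3553] [[0.199, -0.0, -0.98], [0.98, -0.0, 0.199], [-0.0, -1.0, 0.0]] [ 0.2  -0.44  0.32] 1.003
scene change over 0.45s near hook 1.0716179337231968
```

View pics/s12.png

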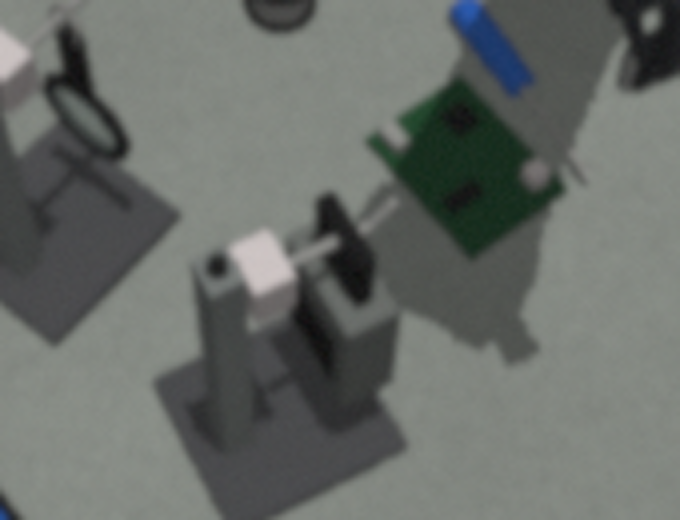

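View pics/top12.png

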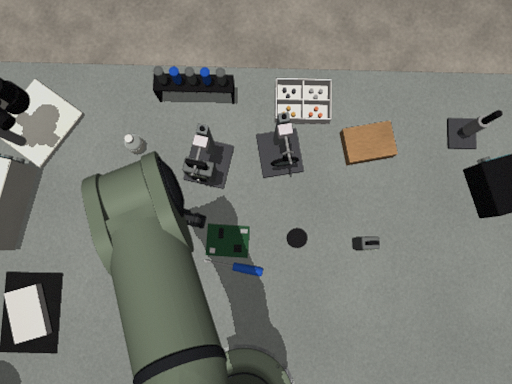

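The meter hangs upright with the prong through its loop at about crop (345,245). The slim meter is still at (368,243) in the top view, and the image change is at noise level. Handing in.

```bash
python3 -c "
from rig import manip
print(manip.finish_job())"
```

```text
the job is handed in; nothing more can be done
None
```

The wide meter is hanging by its loop on the free hook stand, released, and the job is handed in at about 12.7 s of the 45 s allowed. No verdict came back.

- **Grip and hanging:** I gripped the loop from above and threaded it onto the prong. The prong tip showed within about 3 px of where I predicted it in the wrist camera.
- **Pull:** I pulled down until the upward force on the tool held at about 4.4 N. With the meter's and hook's own weight, that puts the hook at roughly 19 mm, though this is worked out from force and height rather than read from the joint. I held it for over a second, eased back to zero force and opened the fingers.
- **Last checks:** In the last pictures the meter hangs upright near the middle of the prong with the arm clear of it. It shows no visible movement over about 0.45 s. The slim meter is at the same pixel position as at the start.
- **Refused moves:** My first two move calls were refused because the rows left out some keys. The arm did not move.

No other check failed or disagreed.

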